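# Stow the stamp box in its bay, clear of the guide rails

### The arm

A 6-joint arm with a two-finger parallel gripper is mounted at the origin on a cart in front of the work surface, level with it; the furniture and walls round the work are solid. World frame = base frame: x ahead of the robot, y to its left, z up, the work surface at z = 0. Lengths are in mm, angles in rad, forces in N, time in s.
With the tool pointing down it reaches from about 275 to 750 mm from the base axis. Payload 10.2 kg.
Tool frame: the origin (TCP) lies at the very end of the fingers, on their centre line; the grasp point (between the pads) lies 19 mm behind it; z points along the fingers, y is the line along which they close (so a half turn about z gives the same grasp; the last joint's range is limited). The gripper opens to 85 mm and grips with 20 to 120 N. Pads are 22 mm wide; open, the fingers measure 114 mm over their backs; the gripper's body (76 mm by 85 mm) begins 54 mm behind the grasp point. The pads swing forward as they close: fully open they stand 13 mm farther back than shut.
Start: joints at [-1.324, 0.313, 1.498, -0, 1.331, -0.223], TCP at [237.661, -468.133, 231.294] pointing down, gripper open.
Joint ranges: [-2.94, 2.94], [-0.97, 2.17], [0.19, 2.56], [-1.23, 4.37], [0.02, 3.11], [-2.88, 2.88]. Speed limits (rad/s): [2.39, 2.39, 3.01, 3.14, 3.14, 3.14].

### API

Orientations are given as a unit quaternion [w, x, y, z].
In Python, from rig import telemetry, optics, ctrl gives the robot as it stands.
- The arm moves only by the tool servo_tool, never from a script. Its argument "deltas" is a list of rows, each a list of 3 entries, a list of its own where there are three numbers: the shift along the tool's x, y, z in units of 20 cm (1.0 is 20 cm), then the turn, a rotation vector about the tool's x, y, z in units of 90 degrees (1.0 is 90 degrees), then the opening, from 0 (shut) to 1 (fully open). A call has 1 to 8 rows; each row shifts and turns the commanded pose from where the row before left it, along the tool's axes as they then stand; what a row does not reach is not made up. A row lasts 1/10 s, in which the tool goes at most 50 mm and 8.59 degrees, less where a joint would pass 70% of its speed; a pose out of reach is approached as far as the arm can. A call with a number of a shift or a turn outside -1 to 1 is refused whole. A call with a gripper value outside its range is refused whole. The fingers move at their own pace and stop on an object; "squeeze" is the grip in N (left out, the last holds). Time passes only in rows, so rows that do not move let the fingers close. It gives the time, the measured TCP pose, the force, the opening and the grip force at its end, in the units of the state.
- telemetry.sense(): the state, without advancing time (a new reading comes with each control period).
- optics.capture(name): name is "side" or "top"; returns the picture (384x512x3 uint8, blue, green, red); there is no depth.
- optics.camera_model(name): a dict with "vfov" (degrees; the focal length in pixels is half the picture's height over the tangent of half this angle, whatever the lens; pixels are square), "cx", "cy" (the principal point, pixels), "R" (3x3) and "t" (3): a world point X has camera coordinates R X + t. Camera axes: x right, y down, z forward; pixel columns grow to the right and rows downward; lengths in mm; the calibration is good to about 2 mm. A picture is of the moment at which its call begins. camera_model takes no time and is no camera call.
- ctrl.finish_job(): hands the job in; it is judged then, once.
The state is a dict: "time_s": time; "joints": joint angles; "dq": joint speeds; "tau": joint torques, N m; "eef_pos": TCP position; "ee_rot": TCP orientation; "force": force on the tool from outside, world axes, zero at the start; "wrist_torque": the same for the moment, N m; "grip_width": opening from 0.0 (shut) to 1.0 (fully open); "grip_force": force on a finger pad.
Only numpy, scipy, OpenCV 4.12 (cv2) and the standard library are available. Lean on these libraries where they do the work, as an engineer would, in place of code of your own. Each camera call takes 0.05 s, during which the arm holds its last target. There are 200 camera calls.

### The job

One bay of the plywood box rack is empty: push the loose wooden stamp box down that lane with your fingertips until it presses the spring buffer back and the steel catch snaps up behind it, then take your hand away. Square it up in front of the lane first, because its polished sides must not touch either aluminium guide rail; do not grip, lift or tip the box, and push it steadily, without a shove. Leave the parked box and everything else on the bench where it is.

Things in the scene. Friction and masses are not known exactly. Their poses are not given: they have to be found in the camera images.
- stamp_box: loose dark-brown wooden box, lid fixed shut, 0.4 to 0.9 kg, on the rack's open front part, up to 25 mm off the near lane's axis and turned up to 0.2 rad. Body 100 mm along its x (-51 to +49 mm), 150 mm along its y (+-75 mm), 55 mm high; brass clasp and hinge stand 3 mm proud. Origin at the underside's centre; goes in +y end first, long side along the lane
- rack: fixed plywood board, top 12 mm above the bench, with three aluminium rails forming two lanes and a 42 mm high wooden end board. Lanes run along its +y (robot's left, turned up to 0.2 rad). Origin on the bench under the near, empty lane's axis. Board x -85 to +219, y -252 to +263 mm; no rails at y < -40 mm; the parked box's lane is at x = 134 mm
- rail_near: guide rail on the robot's side of the empty lane: aluminium bar 10 mm wide, 260 mm long along the lane, its top 18 mm above the board (30 mm above the bench). Origin at its underside's centre. Its inner face is 62 mm from the lane's axis, so the lane is 124 mm wide and the box has 12 mm to spare on each side. Its ends are at rack y = -40 and +220 mm
- rail_middle: the same rail on the other side of the empty lane, between the two lanes; inner face 62 mm from the lane's axis
- mouth (a point): mid-point of the empty lane's entrance, on the board's top (rack frame x 0, y -40 mm)
- home (a point): where the stamp box's origin lies, on the board's top, when the box rests home between catch and buffer (rack frame x 0, y +120.5 mm). The box clears the catch at about 120 mm; the buffer is pressed solid at 132 mm. Push to about 125 mm; the buffer then returns the box toward the catch
- catch (a joint): spring catch in the lane's floor, a 24 mm wide steel tongue on the lane's axis, hinged at rack y = 0: 0 rad = up (nose 7.5 mm above the board), about 0.16 rad = pressed flush by the box that slides over it (about 1 N). It springs up by itself behind the box
- catch_nose (a point): the nose of the catch, at rack y = +45 mm when up: the box's rear end must pass it
- buffer (a joint): spring buffer at the lane's end: a black plate 84 x 30 mm, centred 21 mm above the board; 0 m = out (face at rack y = 190 mm), up to 0.016 m as it is pressed back; 3 N at first, 400 N/m more
- parked_box: an identical stamp box parked in the other, far lane; origin at its underside's centre; to be left alone
- tool_pot: tin pot of tools, 83 mm wide, 164 mm high; bystander, origin under its centre
- rivet_jar: glass jar of rivets with red lid, 52 mm wide, 76 mm high; bystander, origin under its centre
- dapping_block: steel cube with hollows, 50 mm; bystander, origin under its centre
- mug: spotted mug, 93 mm high; bystander, origin under its centre
- masking_tape: roll of masking tape lying flat, 100 mm wide, 25 mm high; bystander, origin under its centre
Not all that is in view belongs to the job. What is shaped like the stamp_box but blue is not meant.

How it is judged (in metres and radians):
On the way, in this order (a step that is already met when the one before it is completed fails the run):
1. the box, on the lane's axis between the rails, slides over the catch and presses it down (value of joint catch above 0.08 rad and contact force between stamp_box and catch above 0.1 N and y of stamp_box in the frame of rack below 0.11 m), for 0.1 s.
2. the box has pressed the buffer back and the catch has sprung up behind it (y of stamp_box in the frame of rack between 0.117 and 0.134 m and x of stamp_box in the frame of rack between -0.014 and 0.016 m and value of joint catch below 0.04 rad and value of joint buffer above 0.003 m), for 0.1 s.
At the end, for the whole second after the job is handed in: The stamp box stands flat and at rest in the near lane between buffer and catch: its origin 117 to 134 mm along the rack's y and within about 15 mm of the lane's axis, the catch up behind it (under 0.04 rad) (y of stamp_box in the frame of rack between 0.117 and 0.134 m and x of stamp_box in the frame of rack between -0.014 and 0.016 m and value of joint catch below 0.04 rad and angle between stamp_box's own z axis and vertical below 0.05 rad and height (world z) of stamp_box below 0.016 m and linear speed of stamp_box below 0.02 m/s); the robot touches nothing.
It fails at once if the box touches a guide rail (over 0.3 N) (contact force between stamp_box and rail_near above 0.3 N or contact force between stamp_box and rail_middle above 0.3 N).
It fails at once if the box is lifted (its origin more than 10 mm above the board) or tipped (more than 0.12 rad) (height (world z) of stamp_box above 0.022 m or angle between stamp_box's own z axis and vertical above 0.12 rad).
It fails at once if the box is shoved or batted (faster than 0.35 m/s) (linear speed of stamp_box above 0.35 m/s).
It fails at once if the parked box or another thing on the bench is moved more than 15 mm (distance of any of parked_box, tool_pot, rivet_jar, dapping_block, mug, masking_tape from where it was at the start of the episode above 0.015 m).
It also fails if it takes over 72 s, if anything falls off the work surface, if the arm or the gripper's body presses on something with over 40 N, if the wrist force passes 120 N, or if a joint passes its speed limit or range.

## Working session

There is one attempt and no reset: what is moved stays moved. The work goes in short steps, Python scripts to look and compute and a tool call to move; the robot and the scene stay as the last step left them, time stands still between calls to the robot, and variables do not carry over. Pictures are saved under pics/ and viewed, at most 10 in all, crops included, and the job is handed in when it is done.

Besides the shell and the picture viewer there is one more tool, called after "Call:" by a JSON object that holds its "method" and its "body", one argument or row to a line. servo_tool: Moves the arm, as the interface text tells. Its arguments: {"type":"object","properties":{"deltas":{"type":"array"},"squeeze":{"type":"number"}},"required":["deltas"]}

```bash
mkdir -p pics; ls
python3 - <<'E'
from rig import telemetry, optics
import cv2
s=telemetry.sense(); print(s)
for n in("side","top"):
    print(n,optics.camera_model(n)); cv2.imwrite(f"pics/{n}0.png",optics.capture(n))
E
```

```text
pics
{'time_s': 0.0, 'joints': array([-1.32439445e+00,  3.13430093e-01,  1.49843304e+00,  4.41655923e-05,
        1.33099215e+00, -2.23396057e-01]), 'dq': array([-3.59792332e-05,  7.64545283e-04,  8.17427459e-04, -7.14636375e-04,
       -9.56898255e-04,  5.82985043e-04]), 'tau': array([-8.59081010e-04, -4.12270832e+01, -2.59750378e+01, -2.49346367e-04,
        4.11034824e-03, -4.32145839e-06]), 'eef_pos': array([ 237.60878446, -467.87061773,  230.74678351]), 'ee_rot': array([-6.31520387e-04,  9.72538891e-01,  2.32739568e-01,  1.41843470e-05]), 'force': array([ 0.56476767, -0.5652857 ,  0.07203823]), 'wrist_torque': array([-0.03544262,  0.00338915, -0.0400162 ]), 'grip_force': 0.0, 'grip_width': 0.9984481991522931}
side {'vfov': 52.23780734686924, 'cx': 255.20684433357565, 'cy': 189.8410404189129, 'R': array([[-0.9986619 , -0.05119078, -0.00734322],
       [-0.02356619,  0.57686895, -0.81649669],
       [ 0.04603318, -0.81523108, -0.57730341]]), 't': array([ 497.9489945 ,   78.48897839, 1571.87856894])}
top {'vfov': 54.32583579084676, 'cx': 254.3580293052434, 'cy': 192.14012787700014, 'R': array([[-0.01023959, -0.99991852, -0.00762294],
       [-0.99002524,  0.01120895, -0.14044355],
       [ 0.14051755,  0.00610881, -0.99005934]]), 't': array([ -33.83085533,  504.33283595, 1372.38267441])}
```

View pics/top0.png

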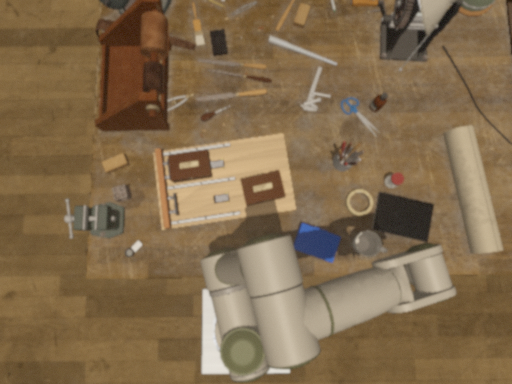

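View pics/side0.png

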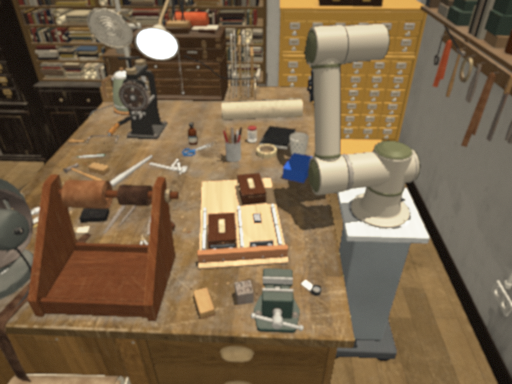

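The top view shows two dark-brown boxes on the rack: the loose one at about (263,188) and the parked one at (190,165) between the rails. There is also a blue decoy at (317,242). The loose stamp box is the brown one on the open right-hand part (-y) of the rack. I'll enlarge that area to confirm it.

```bash
cat > h.py <<'E'
import numpy as np, cv2
from rig import telemetry, optics
def cam(n):
    m=optics.camera_model(n); f=192/np.tan(np.radians(m["vfov"]/2))
    return f,m["cx"],m["cy"],np.array(m["R"]),np.array(m["t"])
def ray(n,p,z):
    f,cx,cy,R,t=cam(n); p=np.atleast_2d(p).astype(float)
    d=np.c_[(p[:,0]-cx)/f,(p[:,1]-cy)/f,np.ones(len(p))]@R
    C=-R.T@t
    return C+d*((z-C[2])/d[:,2])[:,None]
def proj(n,X):
    f,cx,cy,R,t=cam(n); c=np.atleast_2d(X)@R.T+t
    return np.c_[f*c[:,0]/c[:,2]+cx,f*c[:,1]/c[:,2]+cy]
E
python3 - <<'E'
from h import *
for n in("top","side"):
    f,cx,cy,R,t=cam(n); print(n,-R.T@t)
im=cv2.imread("pics/top0.png")[125:235,145:305]
cv2.imwrite("pics/c0.png",cv2.resize(im,None,fx=5,fy=5,interpolation=cv2.INTER_CUBIC))
for p in [(263,170),(263,188),(263,181),(270,200),(200,160),(180,160),(158,190),(250,160),(215,207),(240,200)]:
    print(p,cv2.cvtColor(im,cv2.COLOR_BGR2HSV)[p[1]-125,p[0]-145])
E
```

```text
top [ 306.11196651  -47.86477423 1429.31269096]
side [ 426.77381053 1261.65681044  975.19339808]
(263, 170) [ 17  92 203]
(263, 188) [ 19  77 192]
(263, 181) [ 13 140 111]
(270, 200) [ 14 112 100]
(200, 160) [ 12 147 106]
(180, 160) [ 12 153 102]
(158, 190) [ 18  96 197]
(250, 160) [ 18  90 205]
(215, 207) [ 18  93 201]
(240, 200) [ 18  93 200]
```

View pics/c0.png

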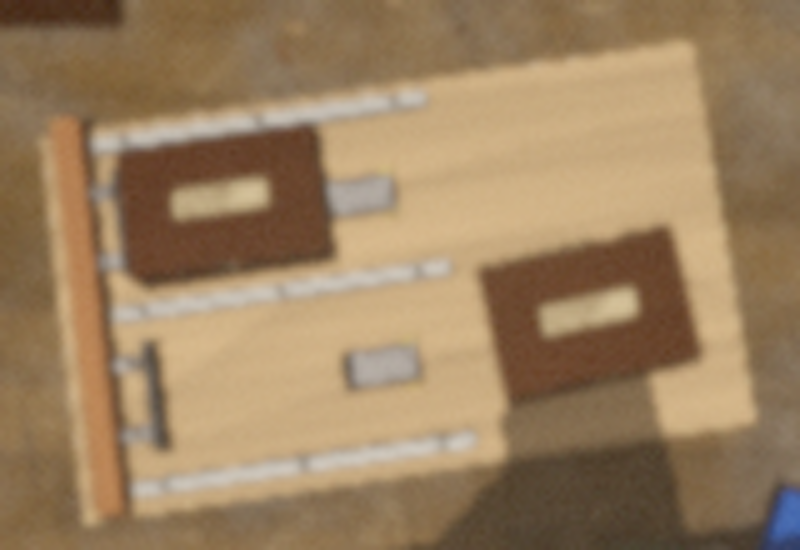

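The crop shows the loose brown box at crop (590,315). It is turned about 0.06 rad relative to the rails, and the near lane to its left is empty, with the catch at (383,366) and the buffer at (155,395). The parked box sits in the upper lane and the blue decoy is at the lower right. Next I'll measure the rails and the box top.

```bash
cat >> h.py <<'E'
def up(im,k=6): return cv2.resize(im,None,fx=k,fy=k,interpolation=cv2.INTER_CUBIC)
def px(u,k=6): return (np.asarray(u,float)+.5)/k-.5
def blobs(mask,amin,k=6):
    cs,_=cv2.findContours(mask,cv2.RETR_EXTERNAL,cv2.CHAIN_APPROX_NONE)
    return [c for c in cs if cv2.contourArea(c)>amin*k*k]
def rails(im):
    h=cv2.cvtColor(up(im),cv2.COLOR_BGR2HSV)
    m=cv2.inRange(h,(0,0,165),(179,60,255)); m[:,:150*6]=0;m[:,300*6:]=0;m[:130*6]=0;m[235*6:]=0
    m=cv2.morphologyEx(m,cv2.MORPH_CLOSE,np.ones((9,25),np.uint8))
    return [c for c in blobs(m,30)]
def brown(im):
    h=cv2.cvtColor(up(im),cv2.COLOR_BGR2HSV)
    m=cv2.inRange(h,(0,95,50),(17,255,145)); 
    x=np.zeros_like(m); x[135*6:225*6,160*6:300*6]=m[135*6:225*6,160*6:300*6]
    x=cv2.morphologyEx(x,cv2.MORPH_OPEN,np.ones((17,17),np.uint8))
    return [c for c in blobs(x,300)]
def line(c,z):
    r=cv2.minAreaRect(c); return ray("top",px(cv2.boxPoints(r)),z)
E
python3 - <<'E'
from h import *
im=cv2.imread("pics/top0.png"); np.set_printoptions(precision=1,suppress=True)
v=up(im)
for c in rails(im):
    w=line(c,30); l=[np.linalg.norm(w[i]-w[i-1]) for i in(1,2)]
    e=w[1]-w[0] if l[0]>l[1] else w[2]-w[1]; e*=np.sign(e[1])
    print("rail",w.mean(0),l,"yaw %.4f"%np.arctan2(-e[0],e[1]))
    cv2.drawContours(v,[c],-1,(255,0,255),2)
for c in brown(im):
    w=line(c,67); l=[np.linalg.norm(w[i]-w[i-1]) for i in(1,2)]
    e=w[1]-w[0] if l[0]>l[1] else w[2]-w[1]; e*=np.sign(e[1])
    print("box",w.mean(0),l,"yaw %.4f"%np.arctan2(-e[0],e[1]),px(cv2.minAreaRect(c)[0]))
    cv2.drawContours(v,[c],-1,(0,255,0),2)
cv2.imwrite("pics/m0.png",v[125*6:235*6,150*6:280*6])
E
```

```text
rail [411.  144.5  30. ] [np.float64(260.53252233081093), np.float64(15.620766075476238)] yaw 0.1374
rail [484.9  83.7  30. ] [np.float64(47.57818778876593), np.float64(27.561613725393585)] yaw 0.1321
rail [542.9 162.9  30. ] [np.float64(259.43220393416175), np.float64(15.32254128807413)] yaw 0.1386
rail [616.2 101.8  30. ] [np.float64(46.182153408736326), np.float64(28.08066485434085)] yaw 0.1038
rail [675.5 180.9  30. ] [np.float64(258.58078132896867), np.float64(16.41831035724497)] yaw 0.1384
box [478.4 -76.8  67. ] [np.float64(148.68781745234273), np.float64(183.77194440477578)] yaw -1.3766 [264.6 197.9]
box [600.  200.4  67. ] [np.float64(155.8500294604879), np.float64(105.28132614132981)] yaw 0.1306 [189.6 166.2]
```

View pics/m0.png

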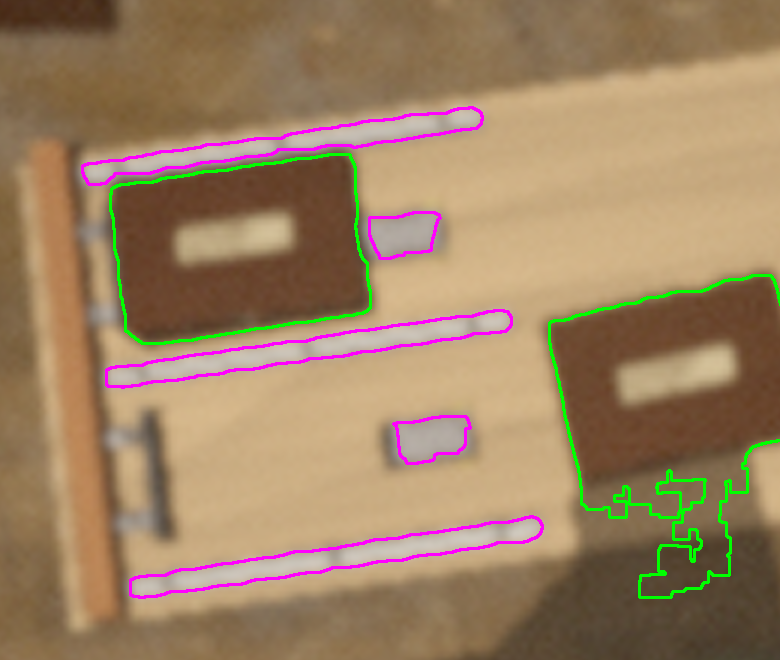

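```bash
cat >> h.py <<'E'
YAW=0.138; O=np.array([489.3,64.6])
EX=np.array([np.cos(YAW),np.sin(YAW)]); EY=np.array([-np.sin(YAW),np.cos(YAW)])
def rack(w): d=np.atleast_2d(w)[:,:2]-O; return np.c_[d@EX,d@EY]
def world(r): return O+r[0]*EX+r[1]*EY
def boxtop(im,s=122,roi=(160,160,300,225)):
    h=cv2.cvtColor(up(im),cv2.COLOR_BGR2HSV)
    m=cv2.inRange(h,(0,s,50),(17,255,150)); x=np.zeros_like(m)
    a,b,c,d=[6*q for q in roi]; x[b:d,a:c]=m[b:d,a:c]
    x=cv2.morphologyEx(x,cv2.MORPH_OPEN,np.ones((17,17),np.uint8))
    out=[]
    for c in blobs(x,250):
        w=line(c,67); r=rack(w); l=[np.linalg.norm(r[i]-r[i-1]) for i in(1,2)]
        e=r[1]-r[0] if l[0]>l[1] else r[2]-r[1]; e*=np.sign(e[1])
        out.append((r.mean(0),np.array(l),np.arctan2(-e[0],e[1]),c))
    return out
E
python3 - <<'E'
from h import *
np.set_printoptions(precision=1,suppress=True)
im=cv2.imread("pics/top0.png")
for s in(118,122,128):
    for b in boxtop(im,s): print(s,b[0],b[1],"%.3f"%b[2])
c=np.array([(482,268),(668,228),(700,357),(508,400)])
r=rack(ray("top",(c+.5)/5-.5+[145,125],67)); print(r,r.mean(0))
b=max(boxtop(im,122),key=lambda b:b[0][1]*-1)
# pixels of parked box known check, and pose goals
print(world((0,-40)),world((0,120.5)),world((0,-250)))
s=cv2.imread("pics/side0.png"); cv2.imwrite("pics/s1.png",up(s[165:275,190:295],5))
E
```

```text
118 [   8.  -136.9] [146.8 102.9] 0.078
118 [112.9 121.3] [153.1  80.7] -0.150
122 [   8.2 -136.7] [145.4 101.3] 0.079
122 [113.6 121.5] [152.4  79.4] -0.150
128 [   8.4 -136.7] [143.4  99.1] 0.076
128 [114.8 121.3] [151.2  76.9] -0.150
[[  54.6  -63.3]
 [  63.8 -204. ]
 [ -34.9 -212.1]
 [ -45.4  -68.1]] [   9.5 -136.9]
[494.8  25. ] [472.7 184. ] [ 523.7 -183. ]
```

View pics/s1.png

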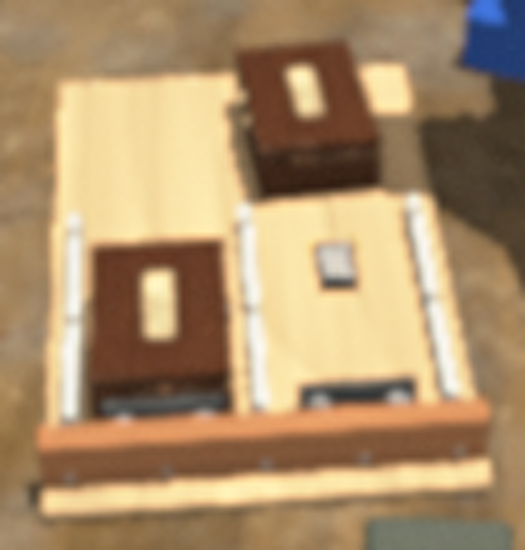

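The side view agrees: the loose box is in front of the near lane, with the far-side clasp at crop (245,105), and both lanes are bounded by the white rails. In the rack frame the box is at about x +10, y -137, yaw +0.077.

I'll square it from the far side with the two open fingertips, then push it from behind. First I move above the far side, at rack (95,-137).

Call:
{"method": "servo_tool", "body": {
  "deltas": [
    [[0,0,0],[0,0,0.07],1],
    [[0,0,0],[0,0,0.07],1],
    [[0,0,0],[0,0,0.071],1],
    [[0.17,-0.15,0],[0,0,0],1],
    [[0.17,-0.15,0],[0,0,0],1],
    [[0.17,-0.15,0],[0,0,0],1],
    [[0.17,-0.15,0],[0,0,0],1],
    [[0.17,-0.15,0],[0,0,0],1]
  ]
}}

```text
time_s: 0.9
eef_pos: [386.2, -294.5, 231.2]
ee_rot: [-0.0, 0.998, 0.069, -0.0]
force: [0.8, -0.1, -0.1]
grip_width: 1.002
grip_force: 0.0
```

Call:
{"method": "servo_tool", "body": {
  "deltas": [
    [[0.17,-0.15,0.05],[0,0,0],1],
    [[0.17,-0.15,0.05],[0,0,0],1],
    [[0.17,-0.15,0.05],[0,0,0],1],
    [[0.17,-0.15,0.05],[0,0,0],1],
    [[0.17,-0.15,0.05],[0,0,0],1],
    [[0.17,-0.14,0.05],[0,0,0],1],
    [[0.17,-0.14,0.05],[0,0,0],1],
    [[0,0,0],[0,0,0],1]
  ]
}}

```text
time_s: 1.7
eef_pos: [593.9, -55.3, 158.9]
ee_rot: [-0.001, 0.997, 0.071, -0.001]
force: [-0.2, -0.4, -0.1]
grip_width: 1.0
grip_force: 0.0
```

```bash
cat >> h.py <<'E'
from scipy.spatial.transform import Rotation as Ro
def tool():
    s=telemetry.sense(); q=s["ee_rot"]; M=Ro.from_quat(np.r_[q[1:],q[0]]).as_matrix()
    r=rack(s["eef_pos"])[0]; x=M[:,0]; a=np.arctan2(x[1],x[0])-YAW
    print("t %.1f rack xy %.1f %.1f z %.1f toolx-ang(rack) %.4f tilt %.3f"%(s["time_s"],*r,s["eef_pos"][2],a,np.arccos(min(1,-M[2,2]))),"F",s["force"].round(1),"w",round(s["grip_width"],2))
    return s,M
E
python3 - <<'E'
from h import *
np.set_printoptions(precision=1,suppress=True)
tool(); im=optics.capture("top"); cv2.imwrite("pics/t1.png",im)
cv2.imwrite("pics/t1c.png",up(im[110:240,145:305],5))
for b in boxtop(im): print(b[0],b[1],"%.3f"%b[2])
E
```

```text
t 1.7 rack xy 87.1 -133.2 z 158.9 toolx-ang(rack) 0.0049 tilt 0.003 F [-0.2 -0.4 -0.1] w 1.0
[  12.4 -170.8] [77.7 98.9] -1.557
[113.6 121.5] [151.2  79.4] -0.150
```

View pics/t1c.png

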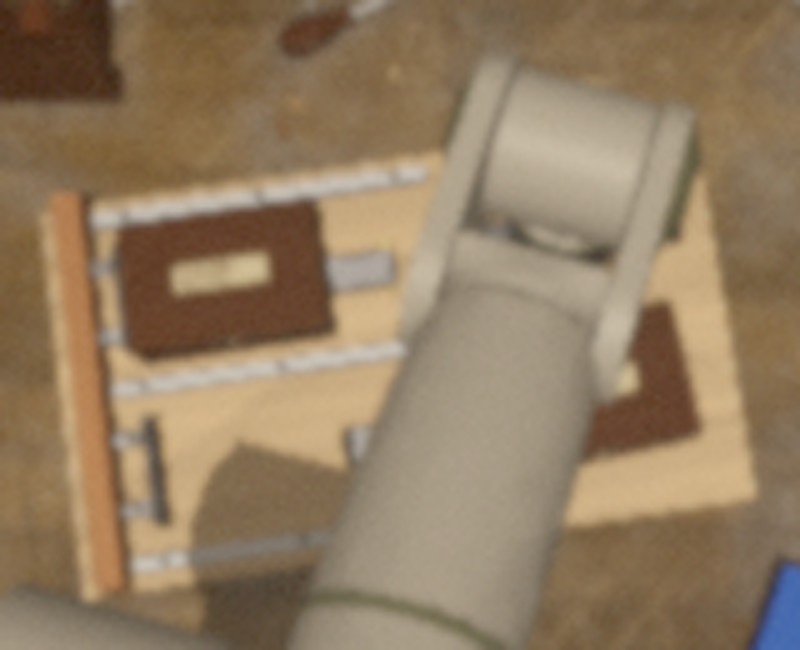

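The picture shows the arm over the far side, with only the box's rear end visible at crop (650,390). I'll descend behind the far face.

Call:
{"method": "servo_tool", "body": {
  "deltas": [
    [[0.04,0.02,0.1],[0,0,0.003],1],
    [[0,0,0.15],[0,0,0],1],
    [[0,0,0.15],[0,0,0],1],
    [[0,0,0.15],[0,0,0],1],
    [[0,0,0.1],[0,0,0],1],
    [[0,0,0.03],[0,0,0],1],
    [[0,0,0],[0,0,0],1]
  ]
}}

```text
time_s: 2.45
eef_pos: [600.7, -62.8, 25.2]
ee_rot: [-0.0, 0.998, 0.066, -0.0]
force: [-0.1, -0.7, 0.4]
grip_width: 1.0
grip_force: 0.0
```

Run:
```python
from h import *
tool()
im=optics.capture("side"); cv2.imwrite("pics/s2.png",up(im[130:275,190:300],4))
```

```text
t 2.5 rack xy 92.8 -141.5 z 25.2 toolx-ang(rack) -0.0052 tilt 0.001 F [-0.1 -0.7  0.4] w 1.0
```

View pics/s2.png

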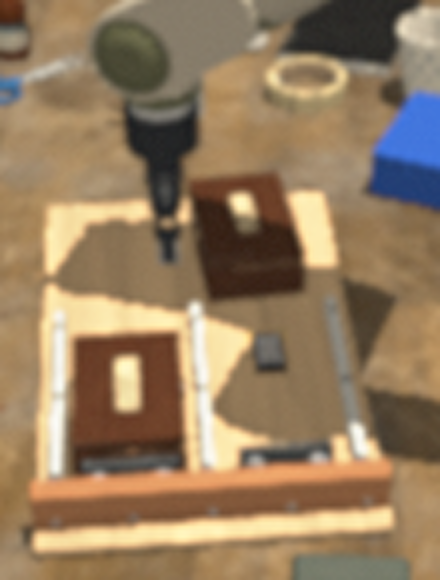

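The side view shows the fingers down on the far side of the box at crop (168,245), clear of it. Now I push slowly toward the robot.

Call:
{"method": "servo_tool", "body": {
  "deltas": [
    [[-0.02,0,0.01],[0,0,0],1],
    [[-0.02,0,0],[0,0,0],1],
    [[-0.015,0,0],[0,0,0],1],
    [[-0.015,0,0],[0,0,0],1],
    [[-0.015,0,0],[0,0,0],1],
    [[-0.015,0,0],[0,0,0],1],
    [[-0.015,0,0],[0,0,0],1],
    [[0,0,0],[0,0,0],1]
  ]
}}

```text
time_s: 3.3
eef_pos: [578.3, -65.4, 23.6]
ee_rot: [0.0, 0.998, 0.067, 0.0]
force: [1.7, -1.2, 0.6]
grip_width: 0.999
grip_force: 0.9
```

Run:
```python
from h import *
tool()
```

```text
t 3.3 rack xy 70.3 -141.0 z 23.6 toolx-ang(rack) -0.0044 tilt 0.001 F [ 1.7 -1.2  0.6] w 1.0
```

Call:
{"method": "servo_tool", "body": {
  "deltas": [
    [[-0.01,0,0],[0,0,0],1],
    [[-0.01,0,0],[0,0,0],1],
    [[-0.01,0,0],[0,0,0],1]
  ]
}}

```text
time_s: 3.6
eef_pos: [572.7, -66.2, 23.6]
ee_rot: [0.0, 0.998, 0.067, 0.001]
force: [4.7, -1.1, 1.3]
grip_width: 1.001
grip_force: 2.4
```

Run:
```python
from h import *
tool()
im=optics.capture("side"); cv2.imwrite("pics/s3.png",up(im[130:275,190:300],4))
np.set_printoptions(precision=1,suppress=True)
im=optics.capture("top"); 
for b in boxtop(im): print(b[0],b[1],"%.3f"%b[2])
```

```text
t 3.6 rack xy 64.6 -141.0 z 23.6 toolx-ang(rack) -0.0042 tilt 0.001 F [ 4.7 -1.1  1.3] w 1.0
[114.2 121.4] [151.2  78.2] -0.150
```

Call:
{"method": "servo_tool", "body": {
  "deltas": [
    [[-0.01,0,0],[0,0,0],1],
    [[-0.01,0,0],[0,0,0],1],
    [[0,0,0],[0,0,0],1],
    [[0.05,0,0],[0,0,0],1],
    [[0.1,0,0],[0,0,0],1]
  ]
}}

```text
time_s: 4.2
eef_pos: [596.8, -62.1, 22.7]
ee_rot: [-0.001, 0.998, 0.066, -0.002]
force: [0.5, 0.2, 0.3]
grip_width: 1.002
grip_force: 0.0
```

Run:
```python
from h import *
tool()
```

```text
t 4.2 rack xy 89.0 -140.3 z 22.7 toolx-ang(rack) -0.0051 tilt 0.004 F [0.5 0.2 0.3] w 1.0
```

Call:
{"method": "servo_tool", "body": {
  "deltas": [
    [[0,0,-0.2],[0,0,-0.09],0.7],
    [[0,0,-0.2],[0,0,-0.09],0.7],
    [[0,0,-0.2],[0,0,-0.09],0.7],
    [[0,0,-0.05],[0,0,-0.09],0.7],
    [[0,0,0],[0,0,-0.09],0.7],
    [[0,0,0],[0,0,-0.09],0.7],
    [[0,0,0],[0,0,-0.09],0.7],
    [[0,0,0],[0,0,-0.09],0.7]
  ]
}}

```text
time_s: 5.0
eef_pos: [597.1, -62.1, 152.5]
ee_rot: [-0.001, 0.805, 0.593, -0.001]
force: [0.9, -0.0, 0.1]
grip_width: 0.699
grip_force: 0.0
```

Call:
{"method": "servo_tool", "body": {
  "deltas": [
    [[0,0,0],[0,0,-0.09],0.7],
    [[0,0,0],[0,0,-0.09],0.7],
    [[0,0,0],[0,0,-0.09],0.7],
    [[-0.17,-0.15,0],[0,0,-0.013],0.7],
    [[-0.17,-0.15,0],[0,0,0],0.7],
    [[-0.16,-0.14,0],[0,0,0],0.7],
    [[0,0,0],[0,0,0],0.7]
  ]
}}

```text
time_s: 5.7
eef_pos: [521.2, -176.1, 152.7]
ee_rot: [-0.002, 0.658, 0.753, -0.001]
force: [0.6, -0.2, 0.3]
grip_width: 0.7
grip_force: 0.0
```

Run:
```python
from h import *
np.set_printoptions(precision=1,suppress=True)
tool()
im=optics.capture("top"); 
for b in boxtop(im): print(b[0],b[1],"%.3f"%b[2])
cv2.imwrite("pics/t4.png",up(im[120:240,145:305],5))
```

```text
t 5.7 rack xy -1.5 -242.8 z 152.7 toolx-ang(rack) 1.5664 tilt 0.004 F [ 0.6 -0.2  0.3] w 0.7
[ -1.1 -96.3] [71.5 92.8] 1.524
[113.3 121.8] [151.8  80. ] -0.150
```

View pics/t4.png

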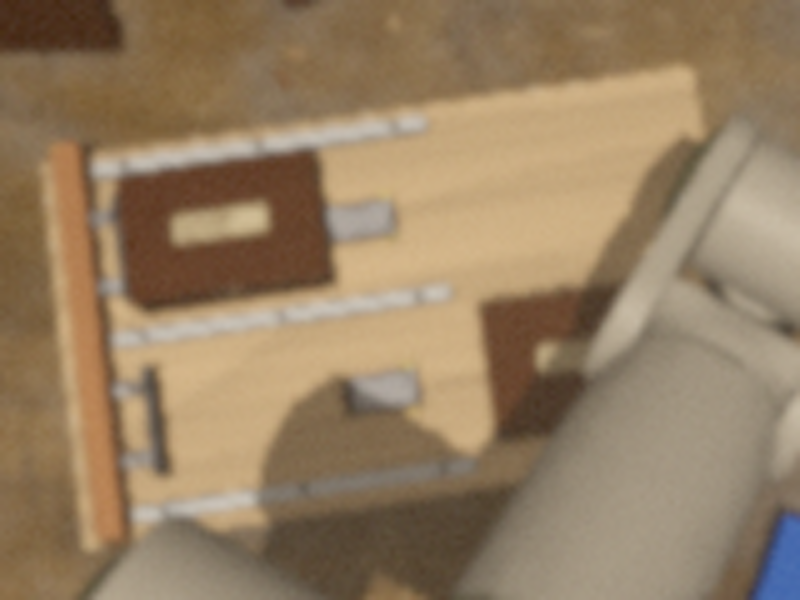

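The top view shows the box squared in front of the lane, with front top corners at about crop (482,304) and (498,440). The wrist is behind it. I'll check those corners in the rack frame and descend.

Run:
```python
from h import *
np.set_printoptions(precision=1,suppress=True)
c=np.array([(482,304),(498,440)])
print(rack(ray("top",(c+.5)/5-.5+[145,120],67)))
```

```text
[[ 46.4 -62.1]
 [-55.2 -59.3]]
```

Call:
{"method": "servo_tool", "body": {
  "deltas": [
    [[0,0.007,0.1],[0,0,-0.003],0.7],
    [[0,0,0.15],[0,0,0],0.7],
    [[0,0,0.15],[0,0,0],0.7],
    [[0,0,0.13],[0,0,0],0.7],
    [[0,0,0.07],[0,0,0],0.7],
    [[0,0,0.03],[0,0,0],0.7],
    [[0,0,0],[0,0,0],0.7]
  ]
}}

```text
time_s: 6.45
eef_pos: [525.5, -172.5, 27.2]
ee_rot: [-0.0, 0.655, 0.756, -0.0]
force: [0.2, 0.3, 0.5]
grip_width: 0.705
grip_force: 0.0
```

Run:
```python
from h import *
tool()
im=optics.capture("side"); cv2.imwrite("pics/s5.png",up(im[130:275,190:300],5)[:600])
```

```text
t 6.5 rack xy 3.2 -239.9 z 27.2 toolx-ang(rack) 1.5763 tilt 0.001 F [0.2 0.3 0.5] w 0.7
```

View pics/s5.png

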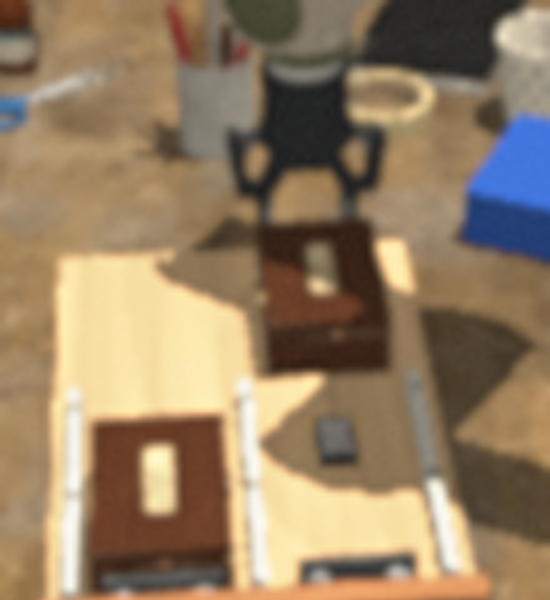

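Run:
```python
from h import *
np.set_printoptions(precision=1,suppress=True)
f=lambda c,z:rack(ray("side",(np.array(c)+.5)/5-.5+[190,130],z))
print("box bottom front",f([(269,370),(388,368)],12))
print("rail ends",f([(237,380),(253,380),(407,373),(421,373)],30))
print("box top front",f([(268,333),(386,330)],67), "top rear",f([(262,226),(368,224)],67))
```

```text
box bottom front [[ 47.8 -71.8]
 [-48.6 -65.1]]
rail ends [[ 74.9 -37.5]
 [ 62.3 -36.3]
 [-60.1 -33.6]
 [-71.2 -32.5]]
box top front [[ 48.7 -47.5]
 [-44.  -42.5]] top rear [[  44.3 -201.7]
 [ -45.7 -196. ]]
```

The squared box is centred to within about 2 mm, with side clearance of about 10 mm or more. I'll start the push.

Call:
{"method": "servo_tool", "body": {
  "deltas": [
    [[0.015,-0.015,0],[0,0,0.003],0.7],
    [[0.02,0,0],[0,0,0],0.7],
    [[0.02,0,0],[0,0,0],0.7],
    [[0.02,0,0],[0,0,0],0.7],
    [[0.02,0,0],[0,0,0],0.7],
    [[0.02,0,0],[0,0,0],0.7],
    [[0.02,0,0],[0,0,0],0.7],
    [[0.02,0,0],[0,0,0],0.7]
  ]
}}

```text
time_s: 7.3
eef_pos: [518.3, -142.9, 27.4]
ee_rot: [0.001, 0.657, 0.754, -0.0]
force: [0.8, -4.9, -0.2]
grip_width: 0.701
grip_force: 2.3
```

Run:
```python
from h import *
tool()
```

```text
t 7.3 rack xy 0.2 -209.5 z 27.4 toolx-ang(rack) 1.5712 tilt 0.001 F [ 0.8 -4.9 -0.2] w 0.7
```

Call:
{"method": "servo_tool", "body": {
  "deltas": [
    [[0.02,0,0],[0,0,0],0.7],
    [[0.02,0,0],[0,0,0],0.7],
    [[0.02,0,0],[0,0,0],0.7],
    [[0.02,0,0],[0,0,0],0.7],
    [[0.02,0,0],[0,0,0],0.7]
  ]
}}

```text
time_s: 7.8
eef_pos: [515.5, -122.7, 27.4]
ee_rot: [0.0, 0.657, 0.754, 0.0]
force: [1.0, -5.6, 0.3]
grip_width: 0.703
grip_force: 2.5
```

Run:
```python
from h import *
np.set_printoptions(precision=1,suppress=True)
tool()
im=optics.capture("side"); cv2.imwrite("pics/s6.png",up(im[130:275,190:300],5)[130:])
```

```text
t 7.8 rack xy 0.2 -189.1 z 27.4 toolx-ang(rack) 1.5712 tilt 0.000 F [ 1.  -5.6  0.3] w 0.7
```

View pics/s6.png

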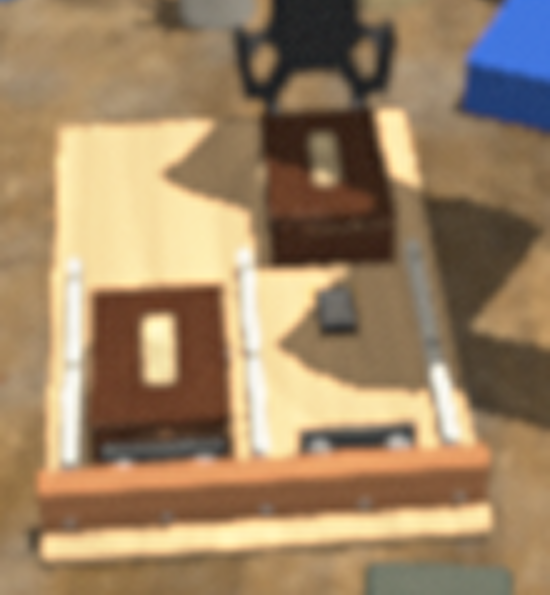

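The box front, with bottom corners at crop (273,264) and (393,260), enters the mouth with equal gaps of about 20 px to both rails. I continue the push steadily.

Call:
{"method": "servo_tool", "body": {
  "deltas": [
    [[0.025,0,0],[0,0,0],0.7],
    [[0.03,0,0],[0,0,0],0.7],
    [[0.03,0,0],[0,0,0],0.7],
    [[0.03,0,0],[0,0,0],0.7],
    [[0.03,0,0],[0,0,0],0.7],
    [[0.03,0,0],[0,0,0],0.7],
    [[0.03,0,0],[0,0,0],0.7],
    [[0.03,0,0],[0,0,0],0.7]
  ]
}}

```text
time_s: 8.65
eef_pos: [509.0, -76.3, 27.4]
ee_rot: [0.0, 0.657, 0.754, -0.0]
force: [1.2, -5.4, -0.1]
grip_width: 0.703
grip_force: 2.6
```

```bash
cat >> h.py <<'E'
def sideback(yfront):
    # dark box columns on the side picture at mid height of the front face, cast at the front face's plane
    im=optics.capture("side"); h=cv2.cvtColor(up(im),cv2.COLOR_BGR2HSV)
    a=world((0,yfront)); p=proj("side",[*a,45])[0]; r=int(round((p[1]+.5)*6)); c0=int(p[0]*6)
    row=(h[r,:,2]<125)&(h[r,:,1]>115); l=c0
    while row[l-1] or row[l-6]: l-=1
    e=c0
    while row[e+1] or row[e+6]: e+=1
    d=rack(ray("side",px(np.array([(l,r),(e,r)],float)),45)); print("front face sides, rack x:",d.round(1).tolist())
E
python3 - <<'E'
from h import *
s,_=tool(); sideback(rack(s["eef_pos"])[0][1]+11+150)
E
```

```text
t 8.7 rack xy 0.1 -142.2 z 27.4 toolx-ang(rack) 1.5711 tilt 0.000 F [ 1.2 -5.4 -0.1] w 0.7
front face sides, rack x: [[48.5, 15.0], [-46.8, 24.2]]
```

The box is centred (front face -47 to +48). I keep pushing.

Call:
{"method": "servo_tool", "body": {
  "deltas": [
    [[0.03,0,0],[0,0,0],0.7],
    [[0.03,0,0],[0,0,0],0.7],
    [[0.03,0,0],[0,0,0],0.7],
    [[0.03,0,0],[0,0,0],0.7],
    [[0.03,0,0],[0,0,0],0.7],
    [[0.03,0,0],[0,0,0],0.7],
    [[0.03,0,0],[0,0,0],0.7],
    [[0.03,0,0],[0,0,0],0.7]
  ]
}}

```text
time_s: 9.5
eef_pos: [502.3, -28.9, 27.4]
ee_rot: [0.0, 0.657, 0.754, -0.0]
force: [0.8, -5.3, 0.7]
grip_width: 0.698
grip_force: 2.8
```

Run:
```python
from h import *
s,_=tool(); sideback(rack(s["eef_pos"])[0][1]+11+150)
```

```text
t 9.5 rack xy 0.1 -94.4 z 27.4 toolx-ang(rack) 1.5711 tilt 0.000 F [ 0.8 -5.3  0.7] w 0.7
front face sides, rack x: [[48.4, 62.4], [-46.9, 71.5]]
```

Call:
{"method": "servo_tool", "body": {
  "deltas": [
    [[0.03,0,0],[0,0,0],0.7],
    [[0.03,0,0],[0,0,0],0.7],
    [[0.03,0,0],[0,0,0],0.7],
    [[0.03,0,0],[0,0,0],0.7],
    [[0.03,0,0],[0,0,0],0.7],
    [[0.03,0,0],[0,0,0],0.7],
    [[0.03,0,0],[0,0,0],0.7],
    [[0.03,0,0],[0,0,0],0.7]
  ]
}}

```text
time_s: 10.35
eef_pos: [495.7, 18.5, 27.4]
ee_rot: [0.0, 0.657, 0.754, -0.0]
force: [1.3, -6.5, 1.2]
grip_width: 0.701
grip_force: 2.9
```

Run:
```python
from h import *
s,_=tool(); sideback(rack(s["eef_pos"])[0][1]+11+150)
```

```text
t 10.3 rack xy 0.0 -46.5 z 27.4 toolx-ang(rack) 1.5711 tilt 0.000 F [ 1.3 -6.5  1.2] w 0.7
front face sides, rack x: [[48.5, 110.2], [-47.3, 119.3]]
```

Call:
{"method": "servo_tool", "body": {
  "deltas": [
    [[0.03,0,0],[0,0,0],0.7],
    [[0.03,0,0],[0,0,0],0.7],
    [[0.03,0,0],[0,0,0],0.7],
    [[0.03,0,0],[0,0,0],0.7],
    [[0.03,0,0],[0,0,0],0.7],
    [[0.03,0,0],[0,0,0],0.7],
    [[0.03,0,0],[0,0,0],0.7],
    [[0.03,0,0],[0,0,0],0.7]
  ]
}}

```text
time_s: 11.2
eef_pos: [489.1, 66.0, 27.4]
ee_rot: [0.0, 0.657, 0.754, -0.0]
force: [0.3, -6.4, 1.5]
grip_width: 0.702
grip_force: 3.1
```

Run:
```python
from h import *
s,_=tool()
```

```text
t 11.2 rack xy 0.0 1.4 z 27.4 toolx-ang(rack) 1.5711 tilt 0.000 F [ 0.3 -6.4  1.5] w 0.7
```

Call:
{"method": "servo_tool", "body": {
  "deltas": [
    [[0.03,0,0],[0,0,0],0.7],
    [[0.03,0,0],[0,0,0],0.7],
    [[0.025,0,0],[0,0,0],0.7],
    [[0.02,0,0],[0,0,0],0.7],
    [[0.01,0,0],[0,0,0],0.7]
  ]
}}

```text
time_s: 11.7
eef_pos: [485.9, 88.8, 27.4]
ee_rot: [0.0, 0.656, 0.754, -0.0]
force: [0.2, -6.0, 2.0]
grip_width: 0.697
grip_force: 3.1
```

Call:
{"method": "servo_tool", "body": {
  "deltas": [
    [[0.01,0,0],[0,0,0],0.7],
    [[0.01,0,0],[0,0,0],0.7]
  ]
}}

```text
time_s: 11.9
eef_pos: [485.4, 92.6, 27.4]
ee_rot: [0.0, 0.656, 0.754, -0.0]
force: [1.1, -6.2, 2.7]
grip_width: 0.703
grip_force: 3.1
```

Call:
{"method": "servo_tool", "body": {
  "deltas": [
    [[0.01,0,0],[0,0,0],0.7],
    [[0.01,0,0],[0,0,0],0.7]
  ]
}}

```text
time_s: 12.1
eef_pos: [484.9, 96.1, 27.4]
ee_rot: [0.0, 0.656, 0.754, -0.0]
force: [0.7, -10.2, 2.5]
grip_width: 0.703
grip_force: 5.2
```

Run:
```python
from h import *
s,_=tool()
```

```text
t 12.1 rack xy -0.0 31.8 z 27.4 toolx-ang(rack) 1.5714 tilt 0.001 F [  0.7 -10.2   2.5] w 0.7
```

Buffer contact came at TCP y of about 29.5, which puts the box at 115 mm. I push about 8 mm more.

Call:
{"method": "servo_tool", "body": {
  "deltas": [
    [[0.01,0,0],[0,0,0],0.7],
    [[0.01,0,0],[0,0,0],0.7],
    [[0.01,0,0],[0,0,0],0.7],
    [[0.007,0,0],[0,0,0],0.7]
  ]
}}

```text
time_s: 12.5
eef_pos: [484.0, 103.1, 27.4]
ee_rot: [0.001, 0.656, 0.754, -0.001]
force: [1.6, -13.3, 1.4]
grip_width: 0.7
grip_force: 6.5
```

Call:
{"method": "servo_tool", "body": {
  "deltas": [
    [[0.003,0,0],[0,0,0],0.7],
    [[0,0,0],[0,0,0],0.7],
    [[0,0,0],[0,0,0],0.7]
  ]
}}

```text
time_s: 12.8
eef_pos: [483.9, 103.7, 27.4]
ee_rot: [0.0, 0.656, 0.754, -0.001]
force: [0.7, -10.9, 1.1]
grip_width: 0.693
grip_force: 5.8
```

Run:
```python
from h import *
s,_=tool(); sideback(rack(s["eef_pos"])[0][1]+11+150)
```

```text
t 12.8 rack xy 0.0 39.4 z 27.4 toolx-ang(rack) 1.5714 tilt 0.002 F [  0.7 -10.9   1.1] w 0.69
front face sides, rack x: [[1.6, 200.4], [1.6, 200.4]]
```

Call:
{"method": "servo_tool", "body": {
  "deltas": [
    [[-0.01,0,0],[0,0,0],0.7],
    [[-0.01,0,0],[0,0,0],0.7],
    [[-0.01,0,0],[0,0,0],0.7],
    [[-0.01,0,0],[0,0,0],0.7],
    [[-0.02,0,0],[0,0,0],0.7],
    [[-0.05,0,0],[0,0,0],0.7],
    [[-0.1,0,0],[0,0,0],0.7],
    [[-0.15,0,0],[0,0,0],0.7]
  ]
}}

```text
time_s: 13.65
eef_pos: [493.5, 33.1, 27.3]
ee_rot: [-0.0, 0.656, 0.755, -0.0]
force: [0.3, 0.6, 0.1]
grip_width: 0.697
grip_force: 0.0
```

Call:
{"method": "servo_tool", "body": {
  "deltas": [
    [[-0.15,0,0],[0,0,0],0.7],
    [[-0.15,0,0],[0,0,0],0.7],
    [[0,0,-0.1],[0,0,0],0.7],
    [[0,0,-0.2],[0,0,0],0.7],
    [[-0.2,0,-0.2],[0,0,0],0.7],
    [[-0.2,0,0],[0,0,0],0.7],
    [[-0.2,0,0],[0,0,0],0.7],
    [[0,0,0],[0,0,0],0.7]
  ]
}}

```text
time_s: 14.45
eef_pos: [518.0, -144.7, 122.8]
ee_rot: [0.001, 0.658, 0.753, -0.0]
force: [0.2, 0.5, -0.5]
grip_width: 0.701
grip_force: 0.0
```

Run:
```python
from h import *
np.set_printoptions(precision=1,suppress=True)
tool(); im=optics.capture("top"); i0=cv2.imread("pics/top0.png")
for n,i in(("before",i0),("now",im)):
    for b in boxtop(i,roi=(160,140,300,225)): print(n,b[0],b[1],"%.3f"%b[2])
# catch visible behind box? mean colour/HSV where the raised tongue lies, both pictures and parked lane
for n,i in(("before",i0),("now",im)):
    h=cv2.cvtColor(i,cv2.COLOR_BGR2HSV)
    for x in(0,134):
        print(n,x,[h[tuple(np.round(proj("top",[*world((x,y)),16])[0][::-1]).astype(int))].tolist() for y in(0,10,20,30,38,44)])
```

```text
t 14.4 rack xy -0.4 -211.2 z 122.8 toolx-ang(rack) 1.5669 tilt 0.002 F [ 0.2  0.5 -0.5] w 0.7
before [   8.2 -136.7] [145.4 101.3] 0.079
before [129.7 119.8] [149.4  99.7] -0.004
now [ -4.6 119.4] [148.8  99. ] -0.010
now [129.5 119.9] [150.2  99.4] -0.000
before 0 [[14, 29, 166], [14, 24, 178], [13, 23, 177], [16, 24, 181], [13, 23, 178], [14, 26, 167]]
before 134 [[15, 31, 166], [15, 23, 178], [13, 23, 177], [16, 24, 178], [15, 23, 176], [15, 31, 150]]
now 0 [[15, 28, 166], [17, 23, 174], [15, 20, 177], [16, 21, 178], [15, 23, 175], [16, 25, 150]]
now 134 [[13, 28, 164], [16, 25, 176], [13, 23, 175], [15, 23, 176], [16, 25, 176], [14, 29, 148]]
```

The box now sits exactly as the parked one does: same y to within 0.5 mm, 134 mm apart in x. The catch shows fully behind it, just as in the parked lane, and the hand is clear. I'm handing in.

```bash
python3 -c "
from rig import ctrl; print(ctrl.finish_job())"
```

```text
the job is handed in; nothing more can be done
None
```

The stamp box was pushed home in the near lane, where it measures the same as the parked box. The catch looks up behind it (judged by shading, not read directly), the hand is clear, and the job was handed in at about 14.5 s; no verdict came back.

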